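# Make up the carver's mallet and hold it ready

## Task

Put the loose mallet head over the handle that stands in the wooden block, its square hole in line with the square shaft, and let it slide down until it sits on the handle's thick butt. Then take the handle by its free upper end, draw the mallet up out of the block, lean it over to about 45 degrees with the head still seated at the lower end, and finish while holding it there, steady and with every part of it at least 10 cm above the bench. Leave the gouge, the whetstone and the jar alone.

Things in the scene. Friction and masses are not known exactly. Their poses are not given: they have to be found in the camera images.
- stand: Fixed dark wooden block on the bench, 110 x 110 mm, 45 mm high, with a blind square socket 38 x 38 mm, 30 mm deep, in the middle of its top; the handle's butt stands in it. Origin at the centre of its underside, z up; the socket's sides lie along its x and y. It cannot move.
- handle_foot (a point): Centre of the handle's bottom face, 15 mm above the bench at the start (so the nose's top is at 205 mm). z runs up along the handle, x and y are square to its flat faces. The handle stands upright and loose in the block's socket, about 1 mm play a side.
- handle_grip (a point): Point on the handle's centre line 145 mm above its bottom face, where the shaft is 20 x 20 mm. With the head seated the shaft is free from 100 to 190 mm above the bottom face: this is the middle of the free part. Axes as for handle_foot.
- handle: Pale wooden mallet handle, 190 mm long, 0.12 kg; origin = handle_foot. From the bottom: thick butt 36 x 36 mm, 40 mm long (10 mm shows above the block), whose upper face is the shoulder the head seats on; straight shaft 20 x 20 mm up to 178 mm; nose tapering to 11 x 11 mm at 190 mm.
- head_center (a point): Centre of the loose mallet head: dark brown wood, 110 (its x) x 56 (its y) x 60 mm (its z), about 0.28 kg, a 23 x 23 mm square hole right through along z. Starts flat on the bench, hole upright. Fits the handle in any of four 90 degree turns, within about 8 degrees; let go on the shaft it slides down by itself. Seated, its centre is 70 mm above the handle's bottom face.
- gouge_center (a point): Bystander: carving gouge lying flat, 250 mm long, wooden handle and steel blade. Point at its middle, its x towards the blade.
- whetstone: Bystander: grey stone 50 x 120 mm, 25 mm high. Origin at the centre of its underside.
- oil_jar: Bystander: amber glass jar with a steel lid, 64 mm across, 85 mm high. Origin at the centre of its underside.
There are look-alikes about, which are no part of the job. What is shaped like the part that bears head_center but yellow is not meant. What is shaped like the stand but green or orange is not meant.

How it is judged:
On the way, in this order (a step that is already met when the one before it is completed fails the run):
1. the head sits on the handle's butt while the handle still stands in the block (z of head_center in the frame of handle_foot between 0.064 and 0.076 m and x of head_center in the frame of handle_foot between -0.006 and 0.006 m and y of head_center in the frame of handle_foot between -0.006 and 0.006 m and angle between the z axis of head_center and the z axis of handle_foot, either way round below 0.15 rad and z of handle_foot in the frame of stand below 0.022 m and angle between handle_foot's own z axis and vertical below 0.1 rad), for 0.2 s.
2. the mallet is drawn up out of the block, head seated (z of head_center in the frame of handle_foot between 0.064 and 0.076 m and x of head_center in the frame of handle_foot between -0.006 and 0.006 m and y of head_center in the frame of handle_foot between -0.006 and 0.006 m and angle between the z axis of head_center and the z axis of handle_foot, either way round below 0.15 rad and height (world z) of handle_foot above 0.06 m and contact force between handle and stand below 0.1 N), for 0.1 s.
At the end, for the whole second after the job is handed in: Held in the fingers (over 2 N), clear of the block and still: handle leaning 30 to 60 degrees from upright, grip end up; its bottom and the head's centre over 100 mm above the bench; head seated on the butt (centre 64 to 76 mm above the handle's bottom, within 6 mm of its axis) (z of head_center in the frame of handle_foot between 0.064 and 0.076 m and x of head_center in the frame of handle_foot between -0.006 and 0.006 m and y of head_center in the frame of handle_foot between -0.006 and 0.006 m and angle between the z axis of head_center and the z axis of handle_foot, either way round below 0.15 rad and angle between handle_foot's own z axis and vertical between 0.52 and 1.05 rad and height (world z) of each of handle_foot, head_center above 0.1 m and height (world z) of handle_grip above 0.16 m and contact force between handle and the fingers above 2 N and contact force between handle and stand below 0.1 N and linear speed of handle below 0.03 m/s and angular speed of handle below 0.2 rad/s); the arm keeps its last pose, push and grip.
It fails at once if a bystander (gouge, whetstone, jar) is moved more than 30 mm (distance of any of gouge_center, whetstone, oil_jar from where it was at the start of the episode above 0.03 m).
It also fails if it takes over 58 s, if anything falls off the work surface, if the arm or the gripper's body presses on something with over 40 N, if the wrist force passes 120 N, or if a joint passes its speed limit or range.

## Robot

A 6-joint arm with a two-finger parallel gripper is mounted at the origin on the work surface. World frame = base frame: x ahead of the robot, y to its left, z up, the work surface at z = 0. Lengths are in m, angles in rad, forces in N, time in s.
With the tool pointing down it reaches from about 0.35 to 1 m from the base axis. Payload 7.1 kg.
Tool frame: the origin (TCP) lies midway between the tips of the shut fingers; the grasp point (between the pads) lies 19 mm behind it; z points along the fingers, y is the direction in which the jaws open and shut (so a half turn about z gives the same grasp; the last joint's range is limited). The gripper opens to 85 mm and grips with 20 to 120 N. Pads are 22 mm wide; open, the fingers measure 114 mm over their backs; the gripper's body (76 mm by 85 mm) begins 54 mm behind the grasp point. The pads swing forward as they close: fully open they stand 13 mm farther back than shut.
Start: joints at [-1.237, 0.423, 1.63, -0, 1.089, -0.019], TCP at [0.216, -0.586, 0.192] pointing down, gripper open.
Joint ranges: [-3, 3], [-0.9, 2.11], [0.09, 2.58], [-1.31, 4.45], [0.11, 2.69], [-2.54, 2.54]. Speed limits (rad/s): [2.39, 2.39, 3.01, 3.14, 3.14, 3.14].

## Interface

Orientations are given as a rotation vector (axis times angle).
In Python, from cell import * gives the robot as it stands. Calls block until the motion is done:
- reach(position, orientation): joint-space move of the TCP to a pose.
- move_l(position, v=0.15, rotation=None): straight line of the TCP; rotation=None keeps the orientation; v is the mean speed in m/s.
- set_joints(angles): joint-space move.
- move_gripper(opening, grasp_force=None): opening from 0.0 (shut) to 1.0 (fully open); grasp_force is the grip in N (None keeps the last); returns when the fingers have stopped.
- wait(seconds).
- solve_ik(position, orientation): joint angles nearest the present ones, or None.
- read_state(): the state.
- snapshot(name): name is "scene" or "top"; returns a dict with "image" (384x512x3 uint8, red, green, blue), "camera_matrix" (3x3 intrinsics, pixels), "D" ([k1, k2, p1, p2, k3] as OpenCV has them; the pictures are not rectified), "rvec" (rotation vector, rad) and "tvec" (3), from world to camera coordinates, as OpenCV has them. Camera axes: x right, y down, z forward; pixel columns grow to the right and rows downward; lengths in m; the calibration is good to about 2 mm. A picture is of the moment at which its call begins. There is no depth.
A pose or a line that the arm cannot do raises IKError and nothing moves.
- close_job(): hands the job in, once; it reports no verdict.
The state is a dict: "t": time; "q": joint angles; "qd": joint speeds; "joint_torque": joint torques, N m; "ee_pos": TCP position; "tool_rot": TCP orientation; "ft_force": force on the tool from outside, world axes, zero at the start; "wrist_torque": the same for the moment, N m; "opening": opening from 0.0 (shut) to 1.0 (fully open).
Only numpy, scipy, OpenCV 4.12 (cv2) and the standard library are available. Lean on these libraries where they do the work, as an engineer would, in place of code of your own. Each camera call takes 0.05 s, during which the arm holds its last target.

## Working session

There is one attempt and no reset: what is moved stays moved. The work goes in short steps, each a Python script; the robot and the scene stay as the last script left them, time stands still between calls to the robot, and variables do not carry over. Pictures are saved under pics/ and viewed, and the job is handed in when it is done.

```bash
ls; mkdir -p pics
python3 - <<'E'
from cell import *
import cv2,pickle
for n in("scene","top"):
    s=snapshot(n); pickle.dump(s,open(n+'0.pkl','wb'))
    cv2.imwrite(f'pics/{n}0.png',s["image"][:,:,::-1]); print(n,s["camera_matrix"],s["D"],s["rvec"],s["tvec"])
print(read_state())
E
```

```text
pics
scene [[382.58771267   0.         256.60291466]
 [  0.         382.58771267 196.08976647]
 [  0.           0.           1.        ]] [-0.13077467  0.          0.          0.          0.        ] [ 2.12951556  0.72172819 -0.37476182] [-0.40965877 -0.11680306  1.46462019]
top [[430.25570661   0.         254.732321  ]
 [  0.         430.25570661 187.37579766]
 [  0.           0.           1.        ]] [-0.04463536  0.          0.          0.          0.        ] [ 2.16752495 -2.14658253  0.09054402] [0.00214563 0.55436611 1.10533631]
{'t': 0.1, 'q': array([-1.23700494e+00,  4.23811182e-01,  1.63062659e+00,  1.94627829e-05,
        1.08860683e+00, -1.89880508e-02]), 'qd': array([ 8.67841039e-05, -5.70903951e-04, -1.93696816e-03, -3.20382805e-04,
        1.25491741e-03,  1.84745688e-03]), 'joint_torque': array([-1.40243395e-03, -5.58424330e+01, -2.82444763e+01, -6.04051797e-05,
        3.03098852e-03, -1.52972001e-05]), 'ee_pos': array([ 0.21579368, -0.58596274,  0.19148916]), 'tool_rot': array([-3.09143459e+00, -5.51009478e-01,  3.30616365e-04]), 'ft_force': array([ 0.70325468, -0.20552324, -0.07827192]), 'wrist_torque': array([0.03570224, 0.02591247, 0.00280452]), 'opening': 1.0012465459944722}
```

View pics/scene0.png

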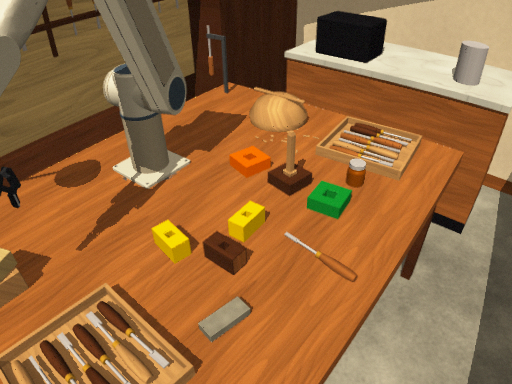

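View pics/top0.png

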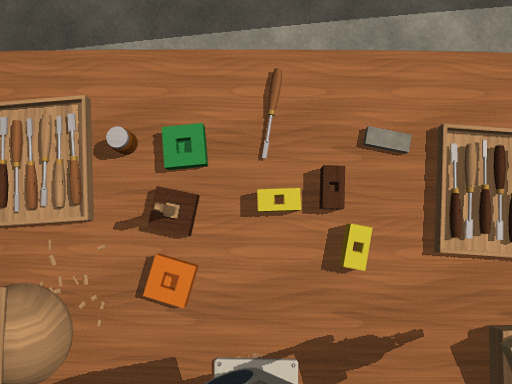

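Top view: the brown block at (333,188) is the head. The two yellow blocks at (279,200) and (357,247) are look-alikes. The dark block with the pale handle at (173,212) is the stand; the green (185,146) and orange (170,281) ones are not. I'll check this in an enlarged crop.

Run:
```python
import pickle,cv2,numpy as np
s=pickle.load(open('top0.pkl','rb'))['image'][:,:,::-1]
a=cv2.resize(s[155:225,300:370],(390,390),interpolation=cv2.INTER_NEAREST)
b=cv2.resize(s[175:245,130:210],(446,390),interpolation=cv2.INTER_NEAREST)[:,:400]
cv2.imwrite('pics/crop1.png',np.hstack([a,b]))
for (u,v) in [(333,175),(325,205),(342,188),(334,187),(346,210),(160,195),(185,225),(165,208),(175,213),(310,170)]: print(u,v,s[v,u,::-1])
s2=pickle.load(open('scene0.pkl','rb'))['image'][:,:,::-1]
a=cv2.resize(s2[220:285,190:260],(390,362),interpolation=cv2.INTER_NEAREST)
b=cv2.resize(s2[115:200,250:330],(390,414),interpolation=cv2.INTER_NEAREST)[:362]
cv2.imwrite('pics/crop2.png',np.hstack([a,b]))
```

```text
333 175 [78 43 26]
325 205 [81 52 32]
342 188 [83 47 30]
334 187 [63 39 26]
346 210 [147  90  53]
160 195 [77 45 28]
185 225 [70 42 26]
165 208 [102  81  52]
175 213 [163 122  80]
310 170 [154  95  56]
```

View pics/crop1.png

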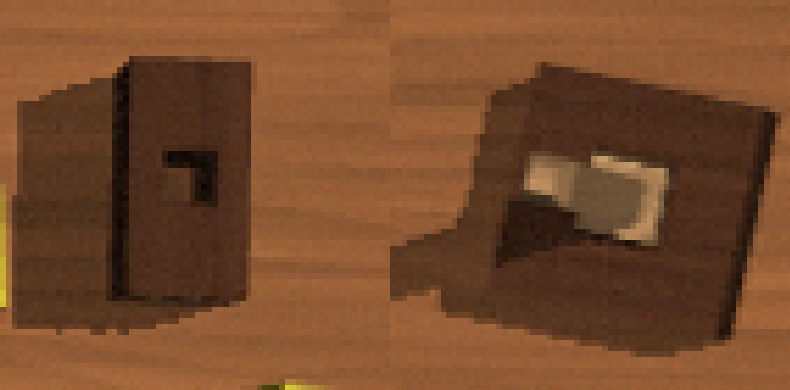

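View pics/crop2.png

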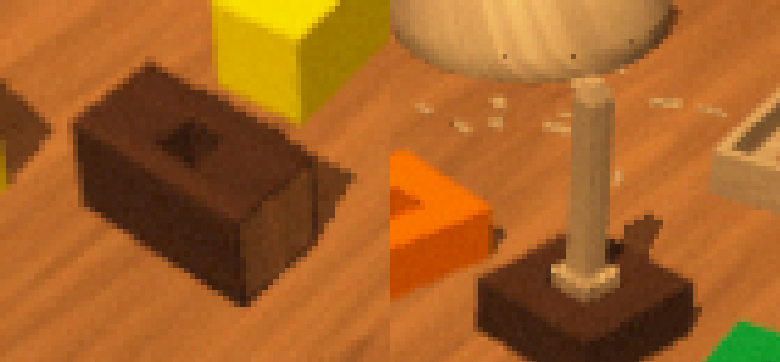

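The crops confirm it: a brown block with a square hole at (333,188), and a dark stand holding the pale upright handle. Next I'll measure the poses.

```bash
cat > h.py <<'E'
import numpy as np,cv2,pickle
def ray(s,px,z):
    R=cv2.Rodrigues(np.array(s['rvec'],float))[0];t=np.array(s['tvec'],float).ravel()
    p=cv2.undistortPoints(np.array(px,float).reshape(-1,1,2),np.array(s['camera_matrix'],float),np.array(s['D'],float)).reshape(-1,2)
    d=np.c_[p,np.ones(len(p))]@R; c=-R.T@t
    return c+d*((z-c[2])/d[:,2])[:,None]
def clean(m):
    n,l,st,_=cv2.connectedComponentsWithStats(m.astype(np.uint8)); k=1+np.argmax(st[1:,4]); return (l==k).astype(np.uint8)
E
python3 - <<'E'
from h import *
T=pickle.load(open('top0.pkl','rb'));S=pickle.load(open('scene0.pkl','rb'))
I=T['image'].astype(int)
def quad(x0,y0,x1,y1,z,name):
    sub=I[y0:y1,x0:x1]; R,G,B=sub[...,0],sub[...,1],sub[...,2]
    m=(R<110)&(R>58)&(G/R<0.615)
    m=clean(cv2.morphologyEx(m.astype(np.uint8),cv2.MORPH_OPEN,np.ones((2,2))))
    c=max(cv2.findContours(m,cv2.RETR_EXTERNAL,cv2.CHAIN_APPROX_NONE)[0],key=cv2.contourArea).reshape(-1,2)+[x0,y0]
    w=ray(T,c,z)
    r=cv2.minAreaRect((w[:,:2]*1000).astype(np.float32)); print(name,r,'px',c.min(0),c.max(0))
    cv2.imwrite(f'pics/m_{name}.png',cv2.resize(np.hstack([m*255]),None,fx=5,fy=5,interpolation=0))
quad(300,155,370,225,.06,'head'); quad(130,175,210,245,.045,'stand')
# manual corners from crop1
k=390/70
hc=np.array([[130,60],[250,63],[245,300],[122,298]])/k+[300,155]-.5
w=ray(T,hc,.06);print('head',w.mean(0),np.linalg.norm(np.roll(w,-1,0)-w,axis=1))
d=w[3]-w[0];d2=w[2]-w[1];print(np.degrees([np.arctan2(d[1],d[0]),np.arctan2(d2[1],d2[0])]))
hole=np.array([[163,151],[217,151],[217,206],[163,206]])/k+[300,155]-.5
w=ray(T,hole,.06);print('hole',w.mean(0),np.linalg.norm(np.roll(w,-1,0)-w,axis=1))
k2=446/80
sc=(np.array([[542,63],[765,113],[722,340]])-[390,0])/k2+[130,175]-.5
w=ray(T,sc,.045);print('stand corners',w,np.linalg.norm(np.diff(w,axis=0),axis=1),'ctr',(w[0]+w[2])/2)
d=w[1]-w[0];d2=w[2]-w[1];print(np.degrees([np.arctan2(d[1],d[0]),np.arctan2(d2[1],d2[0])]))
nt=(np.array([[543,172]])-[390,0])/k2+[130,175]-.5
print('nose top',ray(T,nt,.205))
k3=390/80
ns=(np.array([[593,83]])-[390,0])/k3+[250,115]-.5
print('nose scene',ray(S,ns,.205))
k4=390/70
hs=np.array([[150,63],[318,160],[243,222],[75,122]])/k4+[190,220]-.5
w=ray(S,hs,.06);print('head scene',w.mean(0),np.linalg.norm(np.roll(w,-1,0)-w,axis=1))
E
```

```text
head ((552.9573364257812, -197.254150390625), (53.8915901184082, 110.2242660522461), 89.34602355957031) px [324 166] [345 209]
stand ((487.06390380859375, 220.02284240722656), (111.06863403320312, 111.94607543945312), 78.95499420166016) px [148 187] [196 236]
head [ 0.5544311  -0.19358861  0.06      ] [0.05538586 0.10958625 0.0561779  0.11013369]
[177.76414844 178.17068371]
hole [ 0.55498041 -0.19505617  0.06      ] [0.02482513 0.02541916 0.02476498 0.02542076]
stand corners [[0.55460144 0.26394898 0.045     ]
 [0.53199286 0.15801288 0.045     ]
 [0.42628103 0.17546236 0.045     ]] [0.10832176 0.10714232] ctr [0.49044123 0.21970567 0.045     ]
[-102.04716392  170.62690889]
nose top [[0.49352265 0.22155986 0.205     ]]
nose scene [[0.49081831 0.22326905 0.205     ]]
head scene [ 0.55825995 -0.19177939  0.06      ] [0.11130191 0.05281092 0.10941569 0.05420129]
```

```bash
cat >> h.py <<'E'
from scipy.spatial.transform import Rotation as Ro
def down(a,tilt=0,p=None):
    """jaw axis y along yaw a (deg), tool z down; tilt (deg) leans tool z toward +y dir"""
    a=np.radians(a); y=np.array([np.cos(a),np.sin(a),0]); z=np.array([0,0,-1.]); x=np.cross(y,z)
    R=Ro.from_matrix(np.c_[x,y,z])
    if tilt: R=Ro.from_rotvec(-np.radians(tilt)*np.cross(y,[0,0,1.])*-1 if False else np.radians(tilt)*np.cross(z,y))*R
    return R.as_rotvec()
E
python3 - <<'E'
from cell import *
from h import *
for a in (88.5,-91.5): print(a,solve_ik([.555,-.194,.15],down(a)),solve_ik([.555,-.194,.023],down(a)))
for a in (79,-101): print(a,solve_ik([.491,.2215,.30],down(a)), solve_ik([.491,.2215,.153],down(a)))
for a in (-11,169,79,-101):
  for t in (0,45,-45):
    R=Ro.from_rotvec(down(a,t)); print(a,t,R.as_matrix()[:,2].round(2),solve_ik([.491,.2215,.36],down(a,t)))
E
```

```text
88.5 [-0.35651538  0.42072299  1.74597294  0.          0.97489672 -1.90113177] [-3.56515378e-01  6.06091585e-01  1.80206011e+00 -4.44089210e-16
  7.33440961e-01 -1.90113177e+00]
-91.5 [-3.56515378e-01  4.20722987e-01  1.74597294e+00 -4.44089210e-16
  9.74896722e-01  1.24046089e+00] [-3.56515378e-01  6.06091585e-01  1.80206011e+00 -4.44089210e-16
  7.33440961e-01  1.24046089e+00]
79 [ 4.01690977e-01  1.83143142e-01  1.70738643e+00 -4.44089210e-16
  1.25106308e+00 -9.77119132e-01] [ 4.01690977e-01  3.48949780e-01  1.85232287e+00 -4.44089210e-16
  9.40320007e-01 -9.77119132e-01]
-101 [ 4.01690977e-01  1.83143142e-01  1.70738643e+00 -4.44089210e-16
  1.25106308e+00  2.16447352e+00] [ 4.01690977e-01  3.48949780e-01  1.85232287e+00 -4.44089210e-16
  9.40320007e-01  2.16447352e+00]
-11 0 [ 0. -0. -1.] [ 4.01690977e-01  1.38656470e-01  1.62715528e+00 -4.44089210e-16
  1.37578090e+00  5.93677195e-01]
-11 45 [ 0.69 -0.13 -0.71] [ 0.77702406 -0.06834828  2.0718714  -0.88799654  0.85007058  1.48165881]
-11 -45 [-0.69  0.13 -0.71] [0.22108613 0.55261457 1.25963537 0.32534654 2.04852918 0.45439893]
169 0 [ 0.  0. -1.] None
169 45 [-0.69  0.13 -0.71] None
169 -45 [ 0.69 -0.13 -0.71] [ 0.77702406 -0.06834828  2.0718714  -0.88799654  0.85007058 -1.65993384]
79 0 [ 0. -0. -1.] [ 4.01690977e-01  1.38656470e-01  1.62715528e+00 -4.44089210e-16
  1.37578090e+00 -9.77119132e-01]
79 45 [ 0.13  0.69 -0.71] [-0.05944209  0.06669688  1.93698013  0.86060285  1.17943027 -1.801967  ]
79 -45 [-0.13 -0.69 -0.71] [ 0.68893575  0.48330804  1.3720597  -0.49593766  1.90176267 -0.70219848]
-101 0 [-0. -0. -1.] [ 4.01690977e-01  1.38656470e-01  1.62715528e+00 -4.44089210e-16
  1.37578090e+00  2.16447352e+00]
-101 45 [-0.13 -0.69 -0.71] [ 0.68893575  0.48330804  1.3720597  -0.49593766  1.90176267  2.43939417]
-101 -45 [ 0.13  0.69 -0.71] [-0.05944209  0.06669688  1.93698013  0.86060285  1.17943027  1.33962566]
```

Run:
```python
from cell import *
from h import *
reach([.555,-.194,.16],down(88.5))
move_l([.555,-.194,.023],v=.12)
move_gripper(0.0,60); wait(.2)
s=read_state(); print(s['t'],s['ee_pos'],s['opening'],s['ft_force'])
move_l([.555,-.194,.30],v=.2)
s=read_state(); print(s['t'],s['ee_pos'],s['opening'],s['ft_force'])
for n in("scene","top"):
    s=snapshot(n); pickle.dump(s,open(n+'1.pkl','wb')); cv2.imwrite(f'pics/{n}1.png',s["image"][:,:,::-1])
```

```text
4.2417 [ 0.55497809 -0.19400268  0.02297351] -0.00022893248628168665 [-0.28532334 -0.02430596 -0.36947787]
5.775 [ 0.5543413  -0.19375937  0.29877237] -0.004215811271002819 [ 1.34079669  0.93179038 -0.6947137 ]
```

View pics/scene1.png

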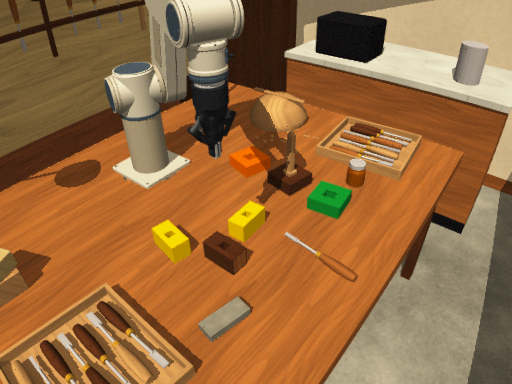

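View pics/top1.png

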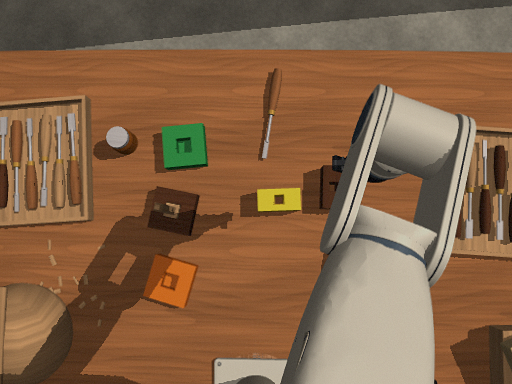

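The scene picture shows the fingers shut and empty at (215,155), and the head is still on the bench at (225,252). I'll project the TCP into the image and compare the head with its earlier position.

Run:
```python
from h import *
S=pickle.load(open('scene1.pkl','rb'));T=pickle.load(open('top1.pkl','rb'));S0=pickle.load(open('scene0.pkl','rb'));T0=pickle.load(open('top0.pkl','rb'))
f=lambda s,p:cv2.projectPoints(np.array(p,float).reshape(-1,1,3),np.array(s['rvec']),np.array(s['tvec']),np.array(s['camera_matrix']),np.array(s['D']))[0].reshape(-1,2).round(1)
print(f(S,[.5543,-.1938,.2988]),f(T,[.5543,-.1938,.2988]),f(S,[[0,0,0],[.555,-.194,.06]]))
print(f(S0,[.2158,-.586,.1915]),f(T0,[.2158,-.586,.1915]), S['rvec']-S0['rvec'])
c=cv2.resize(S['image'][100:280,170:280],(488,800)[:2] if 0 else (366,600),interpolation=0)
d=cv2.resize(S0['image'][100:280,170:280],(366,600),interpolation=0)
cv2.imwrite('pics/cmp.png',np.hstack([c,d])[:,:,::-1])
```

```text
[[216.  170.8]] [[352.1 174.1]] [[150.8 165.9]
 [223.  244.6]]
[[ 10.8 234.4]] [[521.1 334.9]] [0. 0. 0.]
```

View pics/cmp.png

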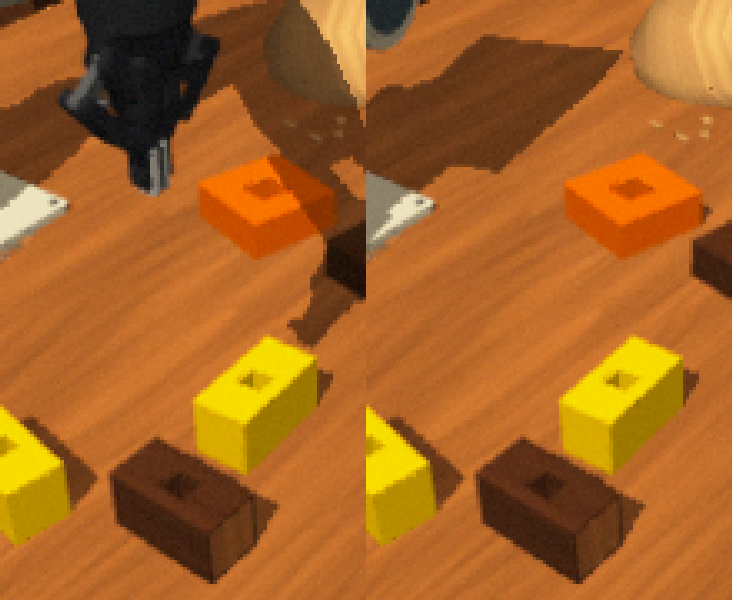

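The TCP should project to (216,171), but the finger tip shows at about (216,158). The real tip is roughly 4 cm higher than reported, so the fingers closed above the head without touching it. A tilted pose seen by both cameras will show whether the offset is along the tool axis or along world z.

Run:
```python
from cell import *
from h import *
S=pickle.load(open('scene1.pkl','rb'))
best=min(np.linspace(.25,.4,151),key=lambda z:np.linalg.norm(ray(S,[[215.6,157.6]],z)[0,:2]-[.5543,-.1938]))
print('z on vertical',best,ray(S,[[215.6,157.6]],best))
R=down(0,50)   # lean outward
print(solve_ik([.62,-.1,.30],R))
reach([.62,-.1,.30],R)
s=read_state();print(s['t'],s['ee_pos'],Ro.from_rotvec(s['tool_rot']).as_matrix()[:,2])
out=[]
f=lambda s,p:cv2.projectPoints(np.array(p,float).reshape(-1,1,3),np.array(s['rvec']),np.array(s['tvec']),np.array(s['camera_matrix']),np.array(s['D']))[0].reshape(-1,2)
for n in("scene","top"):
    g=snapshot(n); pickle.dump(g,open(n+'2.pkl','wb')); p=f(g,s['ee_pos'])[0]; print(n,p)
    c=p.astype(int); x0=max(c[0]-60,0);y0=max(c[1]-60,0); print('origin',x0,y0)
    im=cv2.resize(np.ascontiguousarray(g['image'][y0:y0+110,x0:x0+110,::-1]),(390,390),interpolation=0); k=390/110
    cv2.drawMarker(im,tuple(((p-[x0,y0]+.5)*k).astype(int)),(0,0,255),0,12,1); out.append(im)
cv2.imwrite('pics/tip2.png',np.hstack(out))
```

```text
z on vertical 0.335 [[ 0.55604587 -0.19292764  0.335     ]]
[-0.30322702  0.06134288  2.16145315  1.28456558  0.24076244 -1.47500551]
7.05 [ 0.62074101 -0.09997464  0.30057473] [ 7.66519310e-01  6.67254312e-04 -6.42220914e-01]
scene [263.04656234 161.92494332]
origin 203 101
top [305.39965745 141.07007105]
origin 245 81
```

View pics/tip2.png

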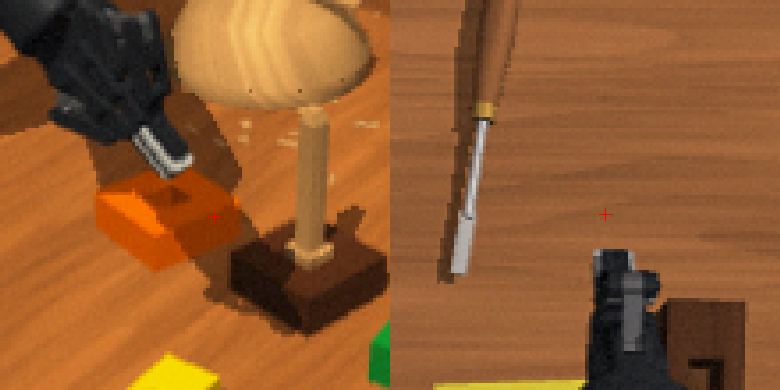

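Both views show the tip short of the TCP marker, along the tool axis: about (180,172) in the left crop and (613,250) in the right. I'll triangulate it.

Run:
```python
from h import *
S=pickle.load(open('scene2.pkl','rb'));T=pickle.load(open('top2.pkl','rb'))
k=390/110
a=np.array([[180,170]])/k+[203,101]-.5; b=np.array([[223,251]])/k+[245,81]-.5
def P(s): 
    return np.c_[cv2.Rodrigues(np.array(s['rvec']))[0],np.array(s['tvec']).reshape(3,1)]
u=lambda s,p:cv2.undistortPoints(p.reshape(-1,1,2),np.array(s['camera_matrix']),np.array(s['D'])).reshape(2,1)
X=cv2.triangulatePoints(P(S),P(T),u(S,a),u(T,b));X=(X[:3]/X[3]).ravel()
e=np.array([.62074,-.09997,.30057]);z=np.array([.7665,.0007,-.6422]);d=X-e
print(X,d,'along z',d@z,'perp',d-(d@z)*z)
```

```text
[ 0.59374629 -0.10151353  0.32914183] [-0.02699371 -0.00154353  0.02857183] along z -0.03904058768533045 perp [ 0.0029309  -0.0015162   0.00349996]
```

The real finger tips lie about 37 mm behind the reported TCP, along the tool axis: 36 mm from the upright pose and 39 mm from the tilted one, with little lateral error. I'll correct for this in software and grasp again, watching the wrist force on the way down.

```bash
cat >> h.py <<'E'
OFF=0.037
def cmd(p,r): return np.array(p,float)+OFF*Ro.from_rotvec(r).as_matrix()[:,2]
E
python3 - <<'E'
from cell import *
from h import *
r=down(88.5)
move_gripper(1.0)
reach(cmd([.555,-.194,.13],r),r)
for z in (.06,.035,.025):
    move_l(cmd([.555,-.194,z],r),v=.12); s=read_state(); print(z,s['ee_pos'],s['ft_force'])
g=snapshot('scene'); print(s['t'])
cv2.imwrite('pics/pre3.png',cv2.resize(g['image'][150:290,140:300,::-1],None,fx=4,fy=4,interpolation=0))
E
```

```text
0.06 [ 0.5554473  -0.19408392  0.023511  ] [0.22418897 0.70412166 0.09360759]
0.035 [ 0.55479211 -0.19391869 -0.00201779] [ 0.53492049  1.01360444 -0.09378506]
0.025 [ 0.55478585 -0.19392524 -0.01208795] [-0.02326222 -0.13584024 -0.3036299 ]
10.45
```

View pics/pre3.png

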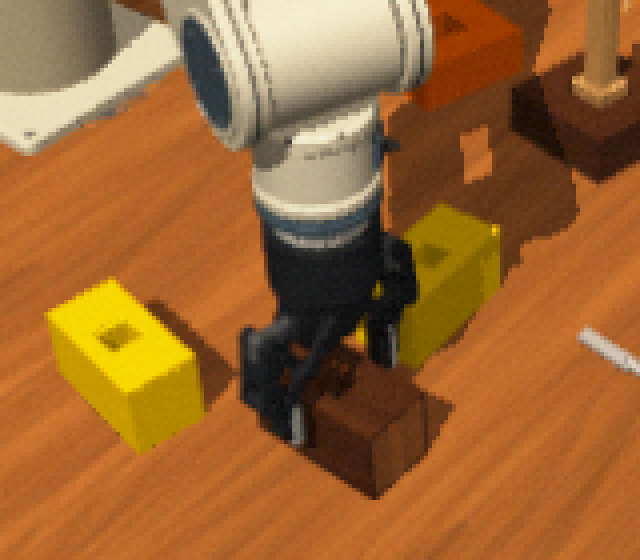

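The open fingers straddle the head, with the front finger at about (285,420) in the crop and the rear one at (385,350). I'll close and lift.

Run:
```python
from cell import *
from h import *
r=down(88.5)
move_gripper(0.0,60); wait(.2)
s=read_state(); print(s['t'],s['opening'],s['ft_force'])
move_l(cmd([.555,-.194,.31],r),v=.2); wait(.1)
s=read_state(); print(s['t'],s['opening'],s['ft_force'])
r=down(79)
reach(cmd([.42,.10,.31],r),r)  # waypoint short of handle
s=read_state(); print(s['t'],s['ee_pos'],s['opening'])
for n in("scene","top"):
    g=snapshot(n); pickle.dump(g,open(n+'4.pkl','wb')); cv2.imwrite(f'pics/{n}4.png',g["image"][:,:,::-1])
```

```text
11.0917 0.6486419521646678 [-9.74421333e-01  5.51667493e-03  5.80929550e+00]
12.7667 0.6459121974594209 [ 0.05814624 -0.32094331 -3.41173845]
13.9917 [0.42075919 0.09965154 0.27318977] 0.6453113431733284
```

View pics/scene4.png

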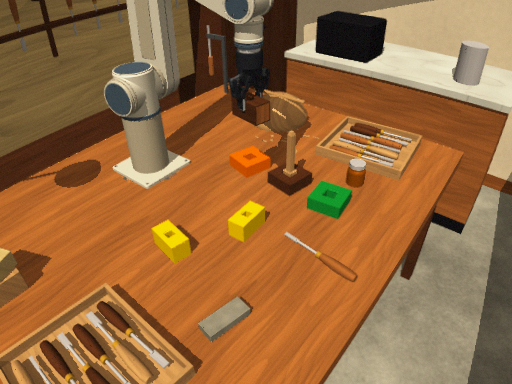

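View pics/top4.png

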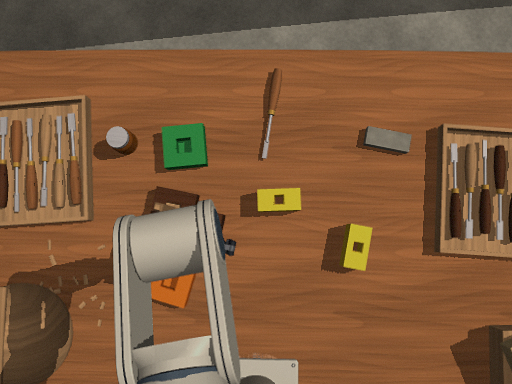

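The head is held level in the jaws, with the opening at 0.65 (55 mm). Next I'll move over the handle with the head's bottom at about z=0.225 and check alignment.

Run:
```python
from cell import *
from h import *
r=down(79)
p=[.4915,.2215]
move_l(cmd(p+[.31],r),v=.15)
move_l(cmd(p+[.25],r),v=.15); wait(.1)
s=read_state(); print(s['t'],s['ee_pos'],s['opening'])
for n in("scene","top"):
    g=snapshot(n); pickle.dump(g,open(n+'5.pkl','wb'))
g=pickle.load(open('scene5.pkl','rb'))
cv2.imwrite(f'pics/scene5.png',cv2.resize(g["image"][70:200,230:350,::-1],None,fx=4.6,fy=4.6,interpolation=0))
g=pickle.load(open('top5.pkl','rb'))
cv2.imwrite(f'pics/top5.png',cv2.resize(g["image"][130:260,90:250,::-1],None,fx=4,fy=4,interpolation=0))
```

```text
15.8333 [0.49241424 0.22171217 0.21435569] 0.6430649854896768
```

View pics/scene5.png

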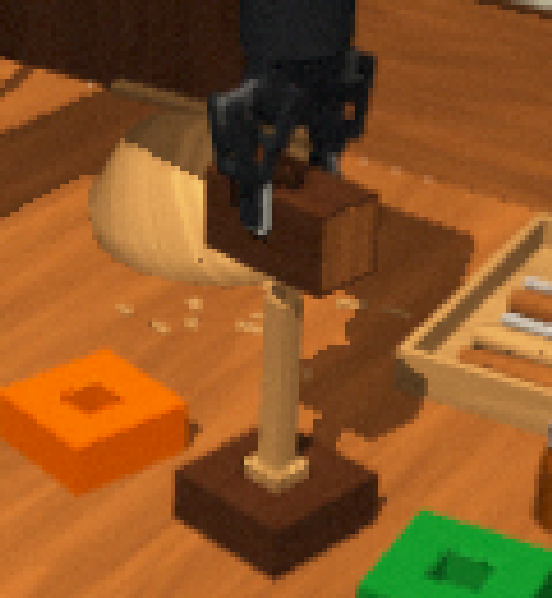

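View pics/top5.png

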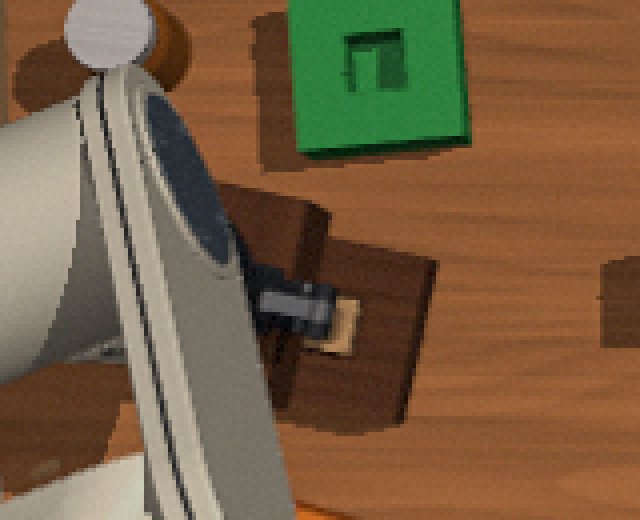

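Run:
```python
from h import *
S=pickle.load(open('scene5.pkl','rb'));T=pickle.load(open('top5.pkl','rb'))
c=np.array([[207,248],[320,293],[377,274]])/4.6+[230,70]-.5
w=ray(S,c,.226);print(w,np.linalg.norm(np.diff(w,axis=0),axis=1),'ctr',(w[0]+w[2])/2)
c=np.array([[207,166],[328,218],[378,193]])/4.6+[230,70]-.5
w=ray(S,c,.286);print('top face',w,np.linalg.norm(np.diff(w,axis=0),axis=1),'ctr',(w[0]+w[2])/2)
d=w[1]-w[0];print(np.degrees(np.arctan2(d[1],d[0])))
# handle axis in scene: nose top, shaft at shoulder
S0=pickle.load(open('scene0.pkl','rb'));k=390/80
# shaft bottom visible edges at z=.055: butt top corners in crop2
c=(np.array([[551,268],[585,288],[619,268]])-[390,0])/k+[250,115]-.5
w=ray(S0,c,.055);print('butt',w,np.linalg.norm(np.diff(w,axis=0),axis=1),(w[0]+w[2])/2)
T0=pickle.load(open('top0.pkl','rb'));k2=446/80
c=(np.array([[592,152],[668,168],[657,247]])-[390,0])/k2+[130,175]-.5
w=ray(T0,c,.055);print('butt top',w,np.linalg.norm(np.diff(w,axis=0),axis=1),(w[0]+w[2])/2)
c=np.array([[312,203],[276,410]])/4+[90,130]-.5
w=ray(T,c,.286);print('edge',w,np.linalg.norm(np.diff(w,axis=0)),w.mean(0), w.mean(0)+.028*np.array([np.cos(np.radians(79)),np.sin(np.radians(79)),0]))
```

```text
[[0.4376942  0.20411397 0.226     ]
 [0.53817481 0.195007   0.226     ]
 [0.55457523 0.24217798 0.226     ]] [0.10089247 0.04994072] ctr [0.49613471 0.22314597 0.226     ]
top face [[0.43369529 0.20836948 0.286     ]
 [0.54495084 0.18859692 0.286     ]
 [0.55106187 0.24152794 0.286     ]] [0.1129989  0.05328262] ctr [0.49237858 0.22494871 0.286     ]
-10.077502952880684
butt [[0.46944562 0.21187231 0.055     ]
 [0.5031673  0.20517434 0.055     ]
 [0.5083597  0.24102083 0.055     ]] [0.03438044 0.0362206 ] [0.48890266 0.22644657 0.055     ]
butt top [[0.51223575 0.23658499 0.055     ]
 [0.50516953 0.20090137 0.055     ]
 [0.46863622 0.20496974 0.055     ]] [0.03637654 0.03675914] [0.49043599 0.22077737 0.055     ]
edge [[0.54036565 0.18114925 0.286     ]
 [0.43443778 0.19623814 0.286     ]] 0.10699714042804118 [0.48740171 0.1886937  0.286     ] [0.49274436 0.21617926 0.286     ]
```

The two views put the head and the handle axis within 2–4 mm of each other, inside the nose's 6 mm capture range. I'll lower in steps and watch the force.

Run:
```python
from cell import *
from h import *
r=down(79)
x,y=.4903,.2212
for z in (.235,.225,.215,.205,.195,.185,.175,.165,.155):
    move_l(cmd([x,y,z],r),v=.06); s=read_state(); print(round(s['t'],2),z,s['ee_pos'].round(4),s['ft_force'].round(1),s['wrist_torque'].round(2),round(s['opening'],3))
    if np.abs(s['ft_force']).max()>15: break
g=snapshot('scene'); pickle.dump(g,open('scene6.pkl','wb'))
cv2.imwrite(f'pics/scene6.png',cv2.resize(g["image"][70:200,230:350,::-1],None,fx=4.6,fy=4.6,interpolation=0))
```

```text
16.33 0.235 [0.4899 0.221  0.1974] [-0.1 -0.6 -3.4] [ 0.02 -0.01  0.01] 0.644
16.65 0.225 [0.4899 0.221  0.1874] [-0.6  0.5 -3.2] [-0.05 -0.01  0.03] 0.646
16.97 0.215 [0.4899 0.2211 0.1774] [ 0.4  0.4 -3.7] [ 0.04 -0.02 -0.05] 0.643
17.28 0.205 [0.4899 0.221  0.1675] [ 0.3  0.  -3.8] [ 0.01  0.01 -0.01] 0.646
17.6 0.195 [0.4899 0.2211 0.1575] [ 0.   0.3 -2.9] [0.05 0.02 0.  ] 0.644
17.92 0.185 [0.4899 0.221  0.1475] [-0.4 -0.1 -3.6] [ 0.   -0.03  0.01] 0.648
18.23 0.175 [0.4899 0.221  0.1374] [ 0.7 -0.8 -3.5] [ 0.04  0.02 -0.05] 0.641
18.55 0.165 [0.4899 0.221  0.1275] [ 0.4 -0.2 -3.2] [ 0.03 -0.05  0.02] 0.646
18.87 0.155 [0.4899 0.221  0.1175] [-0.1  0.5 -3.6] [ 0.1  -0.03 -0.02] 0.646
```

View pics/scene6.png

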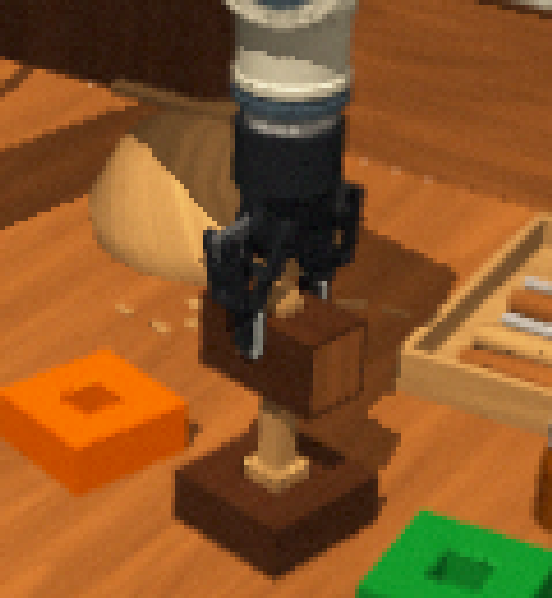

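The head is on the shaft, with the nose showing at (290,290), and there was no side force. Releasing.

Run:
```python
from cell import *
from h import *
r=down(79)
move_gripper(1.0); wait(.2)
move_l(cmd([.4903,.2212,.27],r),v=.15)
s=read_state();print(s['t'],s['ft_force'])
r=down(-11); reach(cmd([.4903,.2212,.27],r),r)
s=read_state();print(s['t'],s['ee_pos'])
g=snapshot('scene'); pickle.dump(g,open('scene7.pkl','wb'))
cv2.imwrite(f'pics/scene7.png',cv2.resize(g["image"][70:200,230:350,::-1],None,fx=4.6,fy=4.6,interpolation=0))
```

```text
20.45 [-0.19704517  0.65445538 -0.40657629]
21.85 [0.49012012 0.22110848 0.23257823]
```

View pics/scene7.png

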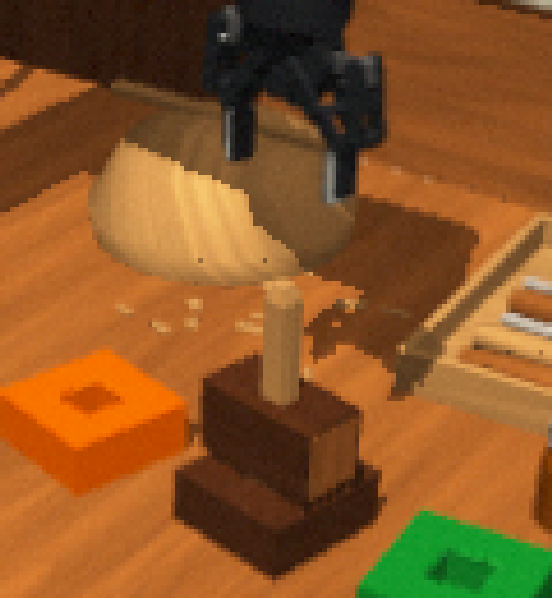

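The head is seated on the butt, its top where the shaft emerges at (280,400). Next I'll grip the free shaft, with the jaws along −11° and the pads at about 150 mm above the foot.

Run:
```python
from cell import *
from h import *
r=down(-11)
x,y=.4903,.2212
for z in (.20,.147):
    move_l(cmd([x,y,z],r),v=.12); s=read_state(); print(round(s['t'],2),s['ee_pos'].round(4),s['ft_force'].round(1))
move_gripper(0.0,100); wait(.2)
s=read_state(); print(s['t'],s['opening'],s['ft_force'].round(1),s['wrist_torque'].round(2))
if .1<s['opening']<.35:
    for z in (.152,.17,.20,.33):
        move_l(cmd([x,y,z],r),v=.1); s=read_state(); print(round(s['t'],2),s['ee_pos'].round(4),s['ft_force'].round(1),round(s['opening'],3))
        if np.abs(s['ft_force']).max()>25: break
g=snapshot('scene'); pickle.dump(g,open('scene8.pkl','wb'))
cv2.imwrite(f'pics/scene8.png',cv2.resize(g["image"][20:200,210:370,::-1],None,fx=3.3,fy=3.3,interpolation=0))
```

```text
22.63 [0.4907 0.2214 0.1634] [-0.3 -0.2  0.7]
23.23 [0.4908 0.2214 0.1105] [ 0.3  0.1 -0.7]
24.0417 0.22504777747777835 [-1.8  0.4  5.5] [ 0.06  0.26 -0.02]
24.29 [0.49   0.221  0.1148] [-0.6 -0.7 -4.1] 0.22
24.62 [0.4903 0.2212 0.1331] [-0.5 -1.5 -4.4] 0.221
25.07 [0.4902 0.2212 0.1629] [ 0.7  0.3 -4.5] 0.222
26.52 [0.4899 0.221  0.2922] [ 0.1  1.1 -5.2] 0.217
```

View pics/scene8.png

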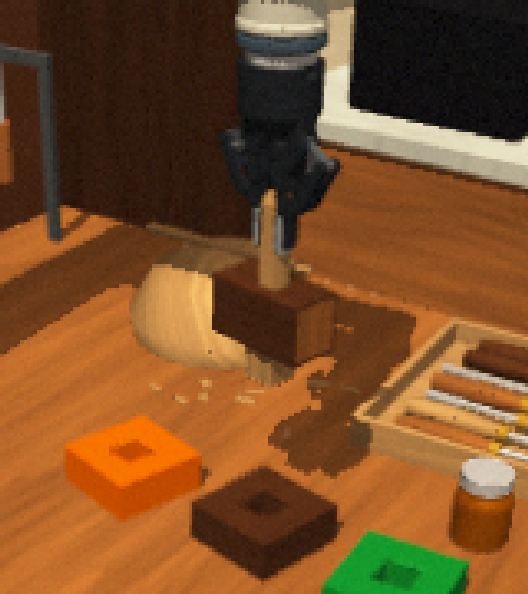

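The mallet is out of the block with the head seated. Now I'll lean it in small steps.

Run:
```python
from cell import *
from h import *
x,y,z=.48,.21,.36
for t in (10,20,30,40,45):
    r=down(-11,t); q=solve_ik(cmd([x,y,z],r),r)
    if q is None: print(t,None); break
    reach(cmd([x,y,z],r),r); s=read_state(); print(round(s['t'],2),t,q.round(2),s['ee_pos'].round(3),s['ft_force'].round(1),s['wrist_torque'].round(2),round(s['opening'],3))
wait(1.0)
s=read_state();print(s['t'],np.abs(s['qd']).max(),Ro.from_rotvec(s['tool_rot']).as_matrix()[:,2])
for n in("scene","top"):
    g=snapshot(n); pickle.dump(g,open(n+'9.pkl','wb'))
    o=(20,200) if n=='scene' else (100,90)
    cv2.imwrite(f'pics/{n}9.png',cv2.resize(g["image"][o[0]:o[0]+180,o[1]:o[1]+200,::-1],None,fx=3.3,fy=3.3,interpolation=0))
```

```text
26.85 10 [ 0.45  0.07  1.8  -0.11  1.14  0.68] [0.485 0.209 0.324] [ 1.2 -0.4 -4.7] [ 0.1   0.29 -0.07] 0.222
27.12 20 [ 0.52  0.02  1.89 -0.27  0.99  0.83] [0.491 0.208 0.324] [ 1.7 -0.6 -4. ] [0.05 0.26 0.08] 0.221
27.45 30 [ 0.6  -0.02  1.98 -0.49  0.86  1.05] [0.498 0.207 0.327] [ 0.2  0.1 -4.8] [0.14 0.78 0.04] 0.225
27.83 40 [ 0.68 -0.04  2.06 -0.77  0.78  1.34] [0.504 0.206 0.332] [-0.3  1.1 -4.1] [0.19 0.93 0.05] 0.224
28.12 45 [ 0.72 -0.04  2.11 -0.94  0.77  1.51] [0.506 0.205 0.334] [-0.3 -0.1 -4.7] [0.18 1.03 0.04] 0.22
29.1167 0.0027750891495315795 [ 0.69410781 -0.13487049 -0.70712396]
```

View pics/scene9.png

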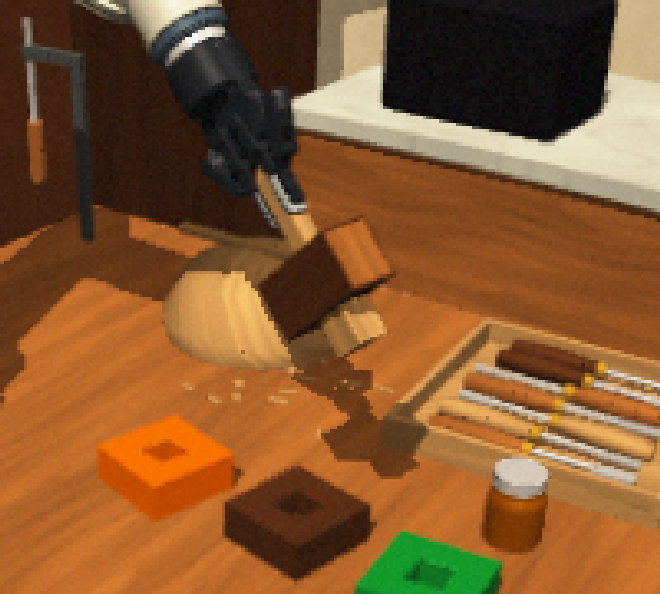

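View pics/top9.png

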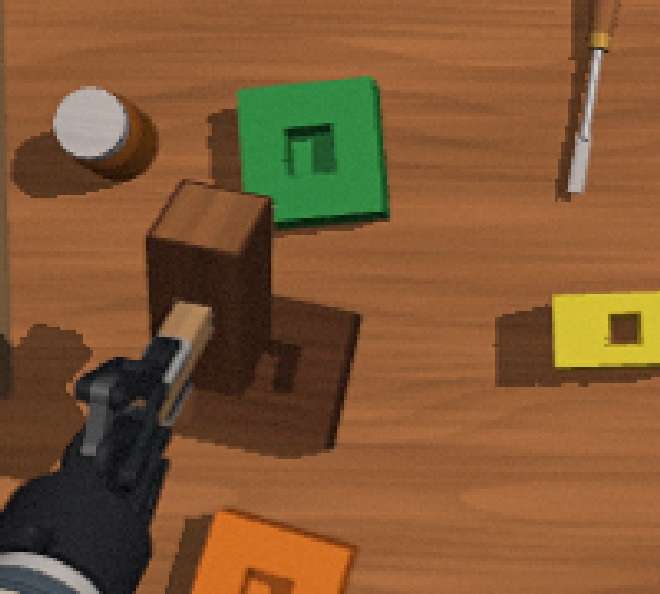

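The mallet leans at 45° in line with the tool. As a last check I'll project the expected foot, shoulder and head-top points into both views.

Run:
```python
from cell import *
from h import *
s=read_state(); R=Ro.from_rotvec(s['tool_rot']).as_matrix(); z=R[:,2]; tip=s['ee_pos']-OFF*z
print(s['t'],s['ee_pos'].round(4),np.abs(s['qd']).max())
# at grasp: true tip at height .1105+.037=.1475 -> foot (z .015) .1325 ahead of tip
foot=tip+.1325*z; print('foot',foot,'head',foot-.07*z,'lowest foot corner',foot[2]-.018*.707*1.2,'head edge',(foot-.04*z)[2]-.055*.707)
# head corners: x along tool y (+-55), y along tool x (+-28), at 40 and 100 mm
pts=[foot+a*.018*R[:,1]+b*.018*R[:,0] for a in(-1,1) for b in(-1,1)]
pts2=[foot-h*z+a*.055*R[:,1]+b*.028*R[:,0] for h in(.04,.10) for a in(-1,1) for b in(-1,1)]
ims=[]
for n in('scene','top'):
    g=pickle.load(open(n+'9.pkl','rb')); o=(90,260) if n=='scene' else (140,120); k=4
    im=cv2.resize(np.ascontiguousarray(g['image'][o[0]:o[0]+100,o[1]:o[1]+98,::-1]),None,fx=k,fy=k,interpolation=0)
    for P,c in((pts,(255,255,0)),(pts2,(0,0,255))):
        for p in cv2.projectPoints(np.array(P),np.array(g['rvec']),np.array(g['tvec']),np.array(g['camera_matrix']),np.array(g['D']))[0].reshape(-1,2):
            cv2.drawMarker(im,tuple(((p-[o[1],o[0]]+.5)*k).astype(int)),c,0,10,1)
    ims.append(im)
cv2.imwrite('pics/chk.png',np.hstack(ims))
```

```text
29.2167 [0.5057 0.205  0.3338] 0.0023832910269526598
foot [0.57196335 0.19215336 0.26630161] head [0.5233745  0.20159428 0.31579901] lowest foot corner 0.2510304059101778 head edge 0.25570083511667435
```

View pics/chk.png

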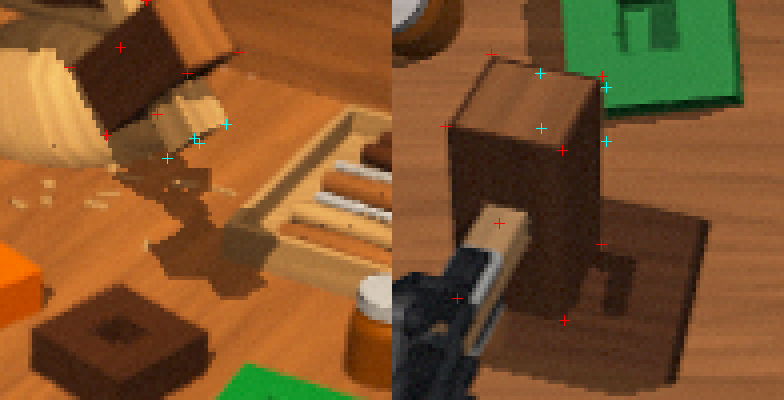

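The projected corners of the seated mallet match the head and butt edges in both views to within about 1–2 px, except the lowest foot corner at (167,158), which is a little farther off. Foot and head are more than 25 cm above the bench and the arm is still. Handing in.

Run:
```python
from cell import *
close_job()
```

```text
the job is handed in; nothing more can be done
```

The job is handed in at about 29 s. The arm is holding the mallet at 45° with the head seated on the butt; no verdict was reported.

- **What I did:** I set the brown head over the handle and let it slide down onto the butt. Then I gripped the free end of the shaft, drew the mallet out of the block and leaned it over.
- **What went wrong:** My first grasp closed on air. The real finger tips sit about 37 mm behind the reported tool point (36 mm and 39 mm in two measurements). I corrected for this and the second grasp held.
- **Force:** There was no notable side force while fitting the head. The lift showed about 4.5–5 N of weight.
- **Final pose:** The lowest edge is at about 0.25 m. The joints were nearly still, with the fastest at about 0.002 rad/s.
- **Seating:** The expected corners of the seated mallet matched both pictures. The estimates of the handle and head positions had differed by 2–5 mm between the two views, and this caused no trouble.
- **Bystanders:** I did not measure the gouge, whetstone and jar again, but I never worked near them and saw no change in the pictures that showed them.

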